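# Move a glass staining jar from its draining stand to its cradle, with a change of grip

## Task

Take the orange-lidded glass staining jar out of the grey draining stand and stand it in the purple cradle whose oblong pocket fits it, fully down on the pocket's floor. The stand covers its long sides and the cradle covers its ends, so on the way put it down upright on the blue pad, let go of it, and take it again by its long sides. It is thin glass: grip it with no more than about 45 N, do not drop it, knock it or press it hard on anything, keep it upright, and leave the other things on the bench where they are.

Things in the scene. Friction and masses are not known exactly. Their poses are not given: they have to be found in the camera images.
- jar: Glass staining jar: upright clear box with white slides inside, flush fixed orange lid. 60 (x) x 34 (y) x 50 high (z), vertical sides, 0.1 to 0.2 kg. Origin at the centre of its underside, z up. Breaks if the fingers' force on it (both added) passes 110 N (a grip over about 45 N), or if it meets anything else with over 50 N. Never drop it: let go at most 5 mm above a surface.
- stand: Grey fixed draining stand in which the jar starts, long side along the stand's x. Base plate 80 (x) x 70 (y) x 6 high (jar stands on it); two upright side plates 44 (x) x 6 (y), 42 apart, up to 56 above the bench, cover the jar's long sides to its top: only its ends (60 apart along x) are free to grip. Origin on the bench under its centre.
- pad: Blue pad, flat, hard and fixed, 110 x 110 x 6 thick; the intermediate resting place. Origin at the centre of its underside, on the bench: its top is 6 above the origin.
- cradle: Purple fixed cradle with oblong pocket 70 (x) x 42 (y), white floor 6 above the bench. At both x ends cheeks 6 thick, 50 wide, up to 56 above the bench; along the y sides low rims 5 thick, up to 16: hold the jar by its long sides, fingertips at least 12 above its underside. Base 88 x 64. Origin on the bench under the pocket's centre; jar may go in either way round.
- round_cradle: The wrong cradle: purple like the other, fixed, but with a round pocket 48 dia, 10 deep, white floor, in a block 88 (x) x 64 (y) x 16 high, with end cheeks up to 56. Stays empty. Origin on the bench under its centre.
- bottle: Bystander, loose: capped amber bottle, 46 dia x 85 high. Origin at the centre of its underside.
- round_jar: Bystander, loose: small round glass jar with black cap, 44 dia x 55 high. Origin at the centre of its underside.
- tip_box: Bystander, loose: purple pipette-tip box full of yellow tips, 75 x 110 x 63 high. Origin at the centre of its underside.
- tube_rack: Bystander, loose: small blue rack of microtubes, 30 x 85 x 38 high. Origin at the centre of its underside.
- beaker: Bystander, loose: empty glass beaker, 60 dia x 75 high. Origin at the centre of its underside.
Mind the look-alikes: they are no part of the job. What is meant by the pad is not brown or turquoise, and is the larger of those in its own colour.

How it is judged (in metres and radians):
On the way:
1. the jar stands upright on the blue pad, let go of (x of jar in the frame of pad between -0.06 and 0.06 m and y of jar in the frame of pad between -0.06 and 0.06 m and z of jar in the frame of pad between 0.003 and 0.009 m and contact force between jar and the fingers below 0.1 N and linear speed of jar below 0.03 m/s and angle between jar's own z axis and vertical below 0.1 rad), for 0.2 s.
At the end, for the whole second after the job is handed in: The jar has stood on the pad and now stands in the oblong pocket: underside within 3 mm of its floor, centre within 6 mm of its centre in x and y, turned under 0.22 rad (either way round), under 0.1 rad from upright, at rest, let go of (x of jar in the frame of cradle between -0.006 and 0.006 m and y of jar in the frame of cradle between -0.006 and 0.006 m and z of jar in the frame of cradle below 0.009 m and angle between the x axis of jar and the x axis of cradle, either way round below 0.22 rad and contact force between jar and the fingers below 0.1 N and linear speed of jar below 0.03 m/s and angle between jar's own z axis and vertical below 0.1 rad); the robot touches nothing.
It fails at once if the jar is squeezed: over 110 N from the fingers, both added (about 45 N of grip and the jolt of closing) (contact force between jar and the fingers above 110 N).
It fails at once if the jar is tipped more than 0.45 rad (angle between jar's own z axis and vertical above 0.45 rad).
It fails at once if the jar is pressed or knocked with over 50 N on the pad, a cradle, the draining stand or a bystander (contact force between jar and pad above 50 N or contact force between jar and cradle above 50 N or contact force between jar and stand above 50 N or contact force between jar and round_cradle above 50 N or contact force between jar and bottle above 50 N or contact force between jar and round_jar above 50 N or contact force between jar and tip_box above 50 N or contact force between jar and tube_rack above 50 N or contact force between jar and beaker above 50 N).
It fails at once if the jar is dropped: it moves at over 0.45 m/s while not held (a fall of about 10 mm) (contact force between jar and the fingers below 0.1 N and linear speed of jar above 0.45 m/s).
It fails at once if a loose bystander is moved more than 25 mm (distance of any of bottle, round_jar, tip_box, tube_rack, beaker from where it was at the start of the episode above 0.025 m).
It also fails if it takes over 69 s, if anything falls off the work surface, if the arm or the gripper's body presses on something with over 40 N, if the wrist force passes 120 N, or if a joint passes its speed limit or range.

## Robot

A 6-joint arm with a two-finger parallel gripper is mounted at the origin on the work surface. World frame = base frame: x ahead of the robot, y to its left, z up, the work surface at z = 0. Lengths are in m, angles in degrees, forces in N, time in s.
With the tool pointing down it reaches from about 0.375 to 0.9 m from the base axis. Payload 3.1 kg.
Tool frame: the origin (TCP) lies on the centre line of the jaws, within the pads' length; the fingertips stand r.tcp_to_tips ahead of it and the grasp point (between the pads) lies 11 mm behind it (r.tcp_to_tips is the distance from the TCP to the fingertips, in m); z points along the fingers, y is the line along which they close (so a half turn about z gives the same grasp; the last joint's range is limited). The gripper opens to 87 mm and grips with 3 to 60 N. Pads are 19 mm wide; open, the fingers measure 117 mm over their backs; the gripper's body (75 mm by 190 mm) begins 51 mm behind the grasp point.
Start: joints at [-83.967, 30.224, 82.088, -0, 67.689, -10.227], TCP at [0.175, -0.6, 0.231] pointing down, gripper open.
Joint ranges: [-176.69, 176.69], [-43.24, 126.21], [12.49, 139.97], [-82, 262], [0, 151.66], [-163.58, 163.58]. Speed limits (degrees/s): [159.86, 159.86, 180, 180, 180, 180].

## Interface

Orientations are given as a 3x3 rotation matrix whose columns are the frame's x, y, z axes.
In Python, from bench import r, imaging gives the robot as it stands.
- The arm moves only by the tool play_rows, never from a script. Its argument "motion" is a list of rows, each a list of 4 numbers: the shift along the world's x, y, z in m, then the turn about the world's z in rad. In form: [[tx, ty, tz, yaw], ...]. A call has 1 to 10 rows; each row is the pose to reach, as a shift and turn from the pose commanded when the call began; what a row does not reach only later rows make up. A row lasts 1/8 s, in which the tool goes at most 62.5 mm and 10.7 degrees, less where a joint would pass 70% of its speed; a pose out of reach is approached as far as the arm can. A call with a gripper value outside its range is refused whole. "grip" is the finger opening in m, from 0 to 0.087, set as the call begins (left out, the last holds). The fingers move at their own pace and stop on an object; "grip_force" is the grip in N (left out, the last holds). Time passes only in rows, so rows that repeat a pose let the fingers close. It gives the time, the measured TCP pose, the force, the opening and the grip force at its end, in the units of the state.
- r.get_obs(): the state, without advancing time (a new reading comes with each control period).
- imaging.capture(name): name is "side" or "top" or "wrist"; returns a dict with "pixels" (400x640x3 uint8, blue, green, red), "fx", "fy", "cx", "cy" (pixels), "rvec" (rotation vector, rad) and "tvec" (3), from world to camera coordinates, as OpenCV has them; the wrist camera has in their place "T_tool_cam" (4x4, takes a point from camera to tool coordinates, whose origin is the TCP and whose axes are the flange's). Camera axes: x right, y down, z forward; pixel columns grow to the right and rows downward; lengths in m; the calibration is good to about 2 mm. The wrist camera is an equidistant fisheye: a pixel r from the principal point sees the ray r / f radians off the axis. A picture is of the moment at which its call begins: read the wrist's pose just before it. There is no depth.
- r.hand_in(): hands the job in; it is judged then, once.
Trained networks look in a picture, given as the dict that the camera call returned (one of the last four; its "shot" number tells which), for a name from the list of things; names that differ only in an ending like _2 or _b are one class to them, and where a whole thing is asked for, a point or a joint stands for the part that bears it (a point fixed in the world has none). Each returns a list of dicts, best first, with "confidence" (0 to 1); they miss things now and then, are a little off and sometimes report something else, mostly with a low value. They report only what shows in the picture. A call takes as long as a camera call. They do not tell look-alikes from the thing itself.
- imaging.find_in(target, picture): "position" ([x, y, z] in m, in world coordinates, good to about 4 mm: the middle of the surface that is visible of it).
The state is a dict: "clock": time; "joint_positions": joint angles; "joint_vel": joint speeds; "joint_torque": joint torques, N m; "position": TCP position; "tool_rot": TCP orientation; "contact_force": force on the tool from outside, world axes, zero at the start; "ft_torque": the same for the moment, N m; "gripper_width": finger opening in m; "finger_force": force on a finger pad.
Only numpy, scipy, OpenCV 4.12 (cv2) and the standard library are available. Lean on these libraries where they do the work, as an engineer would, in place of code of your own. Each camera call takes 0.05 s, during which the arm holds its last target. There are 200 camera calls.

## Working session

There is one attempt and no reset: what is moved stays moved. The work goes in short steps, Python scripts to look and compute and a tool call to move; the robot and the scene stay as the last step left them, time stands still between calls to the robot, and variables do not carry over. Pictures are saved under pics/ and viewed, at most 10 in all, crops included, and the job is handed in when it is done.

Besides the shell and the picture viewer there is one more tool, called as name(argument=value, ...) on one line, values as JSON. play_rows: Moves the arm, as the interface text tells. Its arguments: {"type":"object","properties":{"motion":{"type":"array"},"grip":{"type":"number"},"grip_force":{"type":"number"}},"required":["motion"]}

```bash
mkdir -p pics; ls
python3 - <<'E'
from bench import r, imaging
import cv2, numpy as np
for n in ("top","side"):
    p=imaging.capture(n); cv2.imwrite(f"pics/{n}0.png",p["pixels"])
    print(n,p["fx"],p["cx"],p["cy"],np.ravel(p["rvec"]),np.ravel(p["tvec"]))
    for t in ["jar","stand","pad","cradle","round_cradle","bottle","round_jar","tip_box","tube_rack","beaker"]:
        print(t,[(np.round(d["position"],3).tolist(),round(d["confidence"],2)) for d in imaging.find_in(t,p)[:4]])
print(r.tcp_to_tips,r.get_obs())
E
```

```text
pics
top 407.7229437455165 322.23406496736294 202.18959744840672 [ 2.20312187 -2.20212985  0.09969592] [-0.0090239   0.5221208   0.99986102]
jar [([0.469, 0.319, 0.052], 0.71), ([0.58, -0.168, 0.032], 0.58)]
stand [([0.466, 0.298, 0.004], 0.64)]
pad [([0.32, -0.143, 0.005], 0.83), ([0.576, 0.18, -0.0], 0.81), ([0.462, 0.015, 0.005], 0.63), ([0.304, 0.171, 0.005], 0.56)]
cradle [([0.461, -0.291, 0.005], 0.56)]
round_cradle [([0.631, -0.032, 0.015], 0.86)]
bottle [([0.696, 0.178, 0.057], 0.81)]
round_jar [([0.469, 0.316, 0.054], 0.75), ([0.444, 0.157, 0.053], 0.69)]
tip_box [([0.696, -0.204, 0.05], 0.57), ([0.441, -0.156, 0.025], 0.29)]
tube_rack [([0.443, -0.158, 0.023], 0.97)]
beaker [([0.582, -0.168, 0.03], 0.81)]
side 360.9437710753774 317.63094398612 197.52234745778765 [ 2.40610344 -0.17782513  0.06612159] [-0.48902112  0.09654638  0.87504986]
jar [([0.461, 0.312, 0.059], 0.81), ([0.635, -0.038, 0.017], 0.4)]
stand [([0.466, 0.298, 0.016], 0.96)]
pad [([0.574, 0.179, 0.009], 0.86), ([0.304, 0.169, 0.004], 0.86), ([0.321, -0.142, 0.007], 0.82), ([0.457, 0.01, 0.008], 0.72)]
cradle 
[... 509 characters left out ...]
+01, -1.02275230e+01]), 'joint_vel': array([ 0.05753551, -0.09241231,  0.06067028,  0.02310214, -0.07407921,
        0.11302663]), 'joint_torque': array([-3.16663036e-04, -4.40022147e+01, -1.76986688e+01,  6.34259032e-02,
        5.04975615e-02, -1.78856038e-05]), 'position': array([ 0.17504123, -0.59995139,  0.23055484]), 'tool_rot': array([[ 9.59991147e-01,  2.80030351e-01, -3.55033737e-06],
       [ 2.80030351e-01, -9.59991147e-01,  3.52607519e-05],
       [ 6.46578827e-06, -3.48442119e-05, -9.99999999e-01]]), 'contact_force': array([0.26642335, 0.51456076, 0.00104807]), 'ft_torque': array([-0.0191622 , -0.01172053, -0.0245266 ]), 'finger_force': 0.0, 'gripper_width': 0.08694837201373348}
```

View pics/top0.png

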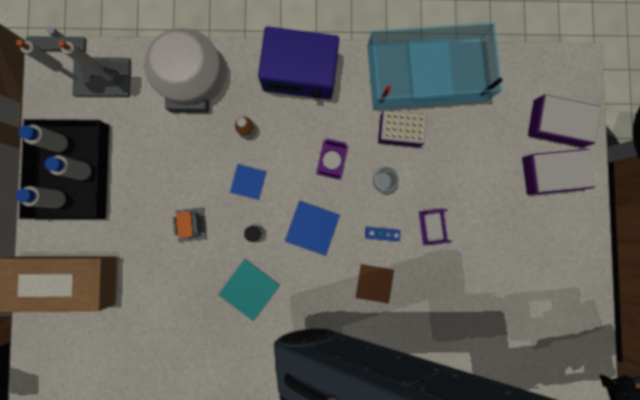

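View pics/side0.png

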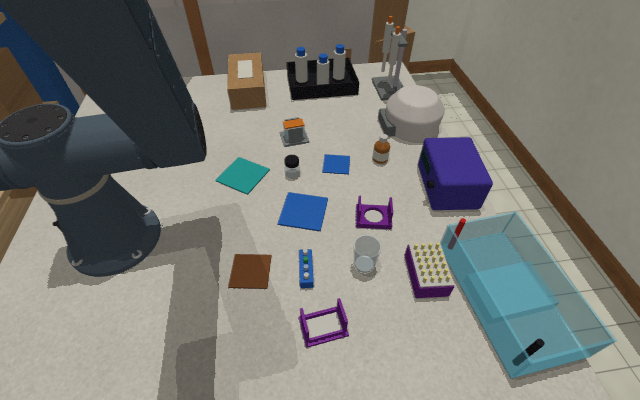

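The top view shows the orange-lidded jar in the grey stand at (186,224). Look-alikes:
- **Pads:** blue large at (313,228), blue small at (248,182), turquoise at (249,289), brown at (375,284). I choose the large blue one at (313,228).
- **Cradles:** oblong at (434,227), round at (332,159). I choose the oblong one.
- **Jars:** black-capped round jar at (254,233), beaker at (385,180). Neither is the jar I want.

Next come the close crop and the segmentation.

```bash
cat > h.py <<'E'
import numpy as np, cv2
from bench import r, imaging
def rays_fixed(p,uv):
    K=np.array([[p["fx"],0,p["cx"]],[0,p["fy"],p["cy"]],[0,0,1]])
    R=cv2.Rodrigues(np.array(p["rvec"],float))[0]; C=-R.T@np.ravel(p["tvec"])
    d=np.c_[np.array(uv,float).reshape(-1,2),np.ones(len(uv))]@np.linalg.inv(K).T
    return C,d@R
def rays_wrist(p,obs,uv):
    uv=np.array(uv,float).reshape(-1,2)
    x=(uv[:,0]-p["cx"])/p["fx"]; y=(uv[:,1]-p["cy"])/p["fy"]; th=np.hypot(x,y)+1e-12
    d=np.c_[np.sin(th)*x/th,np.sin(th)*y/th,np.cos(th)]
    T=np.array(p["T_tool_cam"]); Rt=np.array(obs["tool_rot"])
    return Rt@T[:3,3]+obs["position"], d@T[:3,:3].T@Rt.T
def at_z(Cd,z):
    C,d=Cd; return C+d*((z-C[2])/d[:,2])[:,None]
def hsvmask(img,lo,hi): return cv2.inRange(cv2.cvtColor(img,cv2.COLOR_BGR2HSV),lo,hi)
COL=dict(orange=((3,140,110),(20,255,255)),blue=((100,120,60),(118,255,255)),purple=((130,100,40),(160,255,255)))
def blob(img,col,near):
    """contour of the given colour nearest a pixel"""
    cs,_=cv2.findContours(hsvmask(img,*COL[col]),cv2.RETR_EXTERNAL,cv2.CHAIN_APPROX_NONE)
    cs=[c for c in cs if cv2.contourArea(c)>60]
    return min(cs,key=lambda c:np.hypot(*(c.reshape(-1,2).mean(0)-near)))
def rect(P):
    c,s,a=cv2.minAreaRect((P[:,:2]*1000).astype(np.float32)); return np.round(c,1),np.round(s,1),round(a,1)
E
python3 - <<'E'
from h import *
p=imaging.capture("top"); im=p["pixels"]
for n,col,near,z in [("lid","orange",(186,224),.056),("pad","blue",(313,228),.006),("cradle@.056","purple",(434,227),.056)]:
    c=blob(im,col,near).reshape(-1,2); print(n,len(c),rect(at_z(rays_fixed(p,c),z)))
cr=[cv2.resize(im[y-40:y+40,x-40:x+40],(360,360),interpolation=cv2.INTER_CUBIC) for x,y in [(188,224),(434,227)]]
cv2.imwrite("pics/crop.png",np.hstack(cr))
E
```

```text
lid 70 (array([467.2, 320. ]), array([58.7, 33.3]), 6.9)
pad 154 (array([459. ,  16.5]), array([105.8, 106. ]), 70.6)
cradle@.056 112 (array([ 461.3, -276. ]), array([80. , 62.3]), 7.9)
```

View pics/crop.png

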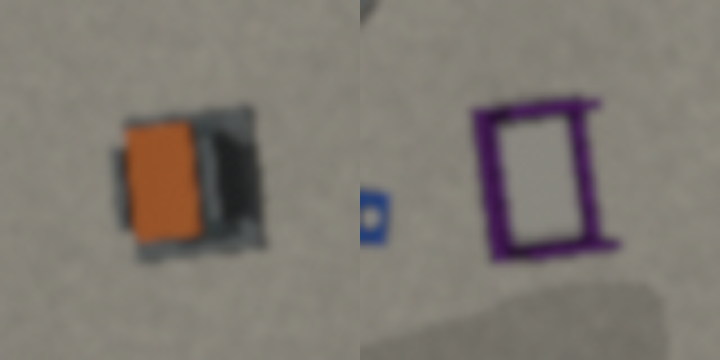

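The crop confirms the jar sits in the stand with its long side about 7° off x, and that the oblong cradle is open with white floor. I'll take close wrist views on the way.

play_rows(motion=[[0.03, 0.045, 0.03, 0], [0.07, 0.085, 0.06, 0], [0.11, 0.125, 0.07, 0], [0.15, 0.165, 0.07, 0], [0.19, 0.205, 0.07, 0], [0.23, 0.245, 0.07, 0], [0.26, 0.28, 0.07, 0], [0.285, 0.31, 0.07, 0], [0.285, 0.31, 0.07, 0], [0.285, 0.31, 0.07, 0]])

```text
clock: 2.4
position: [0.4598, -0.2903, 0.3006]
tool_rot: [[0.96, 0.28, -0.0], [0.28, -0.96, -0.001], [-0.0, 0.001, -1.0]]
contact_force: [0.4, 0.2, -0.3]
gripper_width: 0.0871
finger_force: 0.0
```

Run:
```python
from h import *
o=r.get_obs(); p=imaging.capture("wrist"); cv2.imwrite("pics/w1.png",p["pixels"])
print(o["position"],o["clock"],p["fx"],p["cx"],p["cy"],np.round(p["T_tool_cam"],3).tolist())
for n in ["cradle","pad"]: print(n,[(np.round(d["position"],3).tolist(),round(d["confidence"],2)) for d in imaging.find_in(n,p)[:4]])
```

```text
[ 0.45982093 -0.29028356  0.30058616] 2.4 309.70691628693146 319.9982595201195 199.66717575874713 [[-0.001, -0.961, -0.277, 0.075], [1.0, -0.001, 0.0, 0.0], [-0.0, -0.277, 0.961, -0.154], [0.0, 0.0, 0.0, 1.0]]
cradle [([0.46, -0.286, 0.012], 0.61), ([0.45, 0.149, 0.04], 0.27)]
pad [([0.576, 0.174, 0.002], 0.82), ([0.314, 0.171, 0.006], 0.6), ([0.323, -0.137, 0.003], 0.55)]
```

View pics/w1.png

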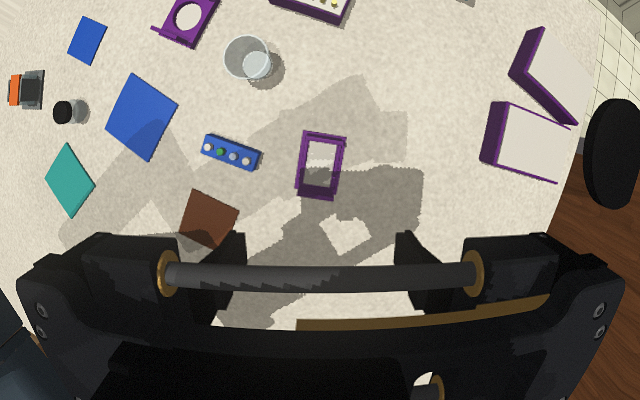

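The wrist view shows the oblong cradle at (321,165) and the large blue pad at (142,116). I'll fit the cradle's box model to the purple masks in all three cameras, and the lid in top and side.

```bash
cat >> h.py <<'E'
def project(p,obs,P):
    P=np.array(P,float)
    if "T_tool_cam" in p:
        T=np.array(p["T_tool_cam"]); Rt=np.array(obs["tool_rot"])
        q=((P-obs["position"])@Rt-T[:3,3])@T[:3,:3]
        th=np.arctan2(np.hypot(q[:,0],q[:,1]),q[:,2]); a=np.arctan2(q[:,1],q[:,0])
        return np.c_[p["cx"]+p["fx"]*th*np.cos(a),p["cy"]+p["fy"]*th*np.sin(a)]
    K=np.array([[p["fx"],0,p["cx"]],[0,p["fy"],p["cy"]],[0,0,1]])
    return cv2.projectPoints(P,np.array(p["rvec"],float),np.array(p["tvec"],float),K,None)[0].reshape(-1,2)
def box(x0,x1,y0,y1,z0,z1): return np.array([[x,y,z] for x in (x0,x1) for y in (y0,y1) for z in (z0,z1)])/1000
CRADLE=[(box(-44,44,-32,32,0,6),1),(box(-35,35,-21,21,6,6),0),(box(-41,41,21,26,0,16),1),(box(-41,41,-26,-21,0,16),1),
        (box(35,41,-25,25,0,56),1),(box(-41,-35,-25,25,0,56),1)]
LID=[(box(-30,30,-17,17,50,50),1)]
PAD=[(box(-55,55,-55,55,0,6),1)]
S=4
def render(parts,pose,p,obs,win,z0=0):
    x,y,a=pose; c,s=np.cos(a),np.sin(a); M=np.zeros(((win[3]-win[1])*S,(win[2]-win[0])*S),np.uint8)
    for B,v in parts:
        W=np.c_[B[:,0]*c-B[:,1]*s+x,B[:,0]*s+B[:,1]*c+y,B[:,2]+z0]
        uv=(project(p,obs,W)-win[:2]+.5)*S
        cv2.fillConvexPoly(M,cv2.convexHull((uv*16).astype(np.int32)),255*v,shift=4)
    return cv2.resize(M,None,fx=1/S,fy=1/S,interpolation=cv2.INTER_AREA)
def fit(parts,col,p,obs,pose0,z0=0,half=45):
    from scipy.optimize import minimize
    u,v=project(p,obs,[[pose0[0],pose0[1],z0+.02]])[0].astype(int); win=(max(u-half,0),max(v-half,0),min(u+half,640),min(v+half,400))
    m=hsvmask(p["pixels"],*COL[col])[win[1]:win[3],win[0]:win[2]].astype(float)
    k=np.array([.01,.01,.1])
    f=lambda q:np.abs(render(parts,q*k,p,obs,win,z0)-m).sum()/m.sum()
    best=minimize(f,np.array(pose0)/k,method="Nelder-Mead",options=dict(initial_simplex=[np.array(pose0)/k+d for d in np.vstack([np.zeros(3),np.eye(3)])],xatol=.01,fatol=1e-4))
    return np.round(best.x*k,4),round(best.fun,3)
E
python3 - <<'E'
from h import *
for n in ("wrist","top","side"):
    o=r.get_obs(); p=imaging.capture(n)
    print(n,"cradle",fit(CRADLE,"purple",p,o,(.46,-.288,.13)))
    if n!="wrist": print("lid",fit(LID,"orange",p,o,(.467,.315,.12),.006,25))
    print("pad",fit(PAD,"blue",p,o,(.46,.016,1.23-1.57),0,55 if n=="side" else 40))
E
```

```text
wrist cradle (array([ 0.4626, -0.2893,  0.1173]), np.float64(0.521))
pad (array([ 0.4603,  0.0175, -0.3677]), np.float64(0.047))
top cradle (array([ 0.4623, -0.2908,  0.0729]), np.float64(0.791))
lid (array([0.4675, 0.3208, 0.125 ]), np.float64(0.091))
pad (array([ 0.4592,  0.0162, -0.3484]), np.float64(0.095))
side cradle (array([ 0.4618, -0.2899,  0.1034]), np.float64(0.219))
lid (array([0.4616, 0.3192, 0.3916]), np.float64(2.287))
pad (array([ 0.4586,  0.0162, -0.3361]), np.float64(1.518))
```

play_rows(motion=[[0, 0.04, 0, 0.08], [0, 0.095, 0, 0.24], [0, 0.15, 0, 0.4], [0, 0.205, 0, 0.56], [0, 0.26, 0, 0.72], [0, 0.315, 0, 0.88], [0, 0.37, 0, 1.04], [0, 0.425, 0, 1.2], [0, 0.48, 0, 1.34], [0, 0.53, 0, 1.412]])

```text
clock: 3.95
position: [0.4601, 0.2415, 0.3007]
tool_rot: [[-0.127, 0.992, 0.001], [0.992, 0.127, 0.0], [-0.0, 0.001, -1.0]]
contact_force: [1.2, 0.4, 0.2]
gripper_width: 0.0869
finger_force: 0.0
```

play_rows(motion=[[0, 0.035, -0.02, 0], [0.005, 0.06, -0.05, 0], [0.008, 0.08, -0.08, 0], [0.008, 0.08, -0.1, 0], [0.008, 0.08, -0.1, 0], [0.008, 0.08, -0.1, 0]])

```text
clock: 4.7
position: [0.4688, 0.3198, 0.2013]
tool_rot: [[-0.124, 0.992, 0.001], [0.992, 0.124, 0.001], [0.0, 0.001, -1.0]]
contact_force: [0.0, 0.0, 0.5]
gripper_width: 0.087
finger_force: 0.0
```

Run:
```python
from h import *
o=r.get_obs(); p=imaging.capture("wrist"); cv2.imwrite("pics/w2.png",p["pixels"])
R=o["tool_rot"]; print(o["clock"],o["position"],np.arctan2(R[1,1],R[0,1]))
print("lid",fit(LID,"orange",p,o,(.4675,.3205,.125),.006,70))
p=imaging.capture("top"); print("pad top",fit(PAD,"blue",p,o,(.46,.016,-.36),0,40),"cradle",fit(CRADLE[1:],"purple",p,o,(.46,-.288,.13),0,30))
```

```text
4.7 [0.46880161 0.31983723 0.20133198] 0.12425897295766926
lid (array([0.4673, 0.3207, 0.1233]), np.float64(0.291))
pad top (array([ 0.459 ,  0.0186, -0.3347]), np.float64(0.097)) cradle (array([ 0.4624, -0.2874,  0.1212]), np.float64(0.635))
```

View pics/w2.png

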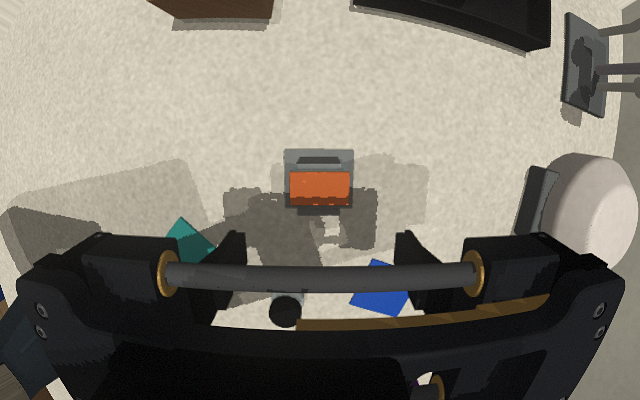

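The wrist view shows the jar lid at (320,187), centred between the fingers with its ends free. The lid fit (0.467, 0.321, 7.1°) agrees with the top view, so I'll descend.

play_rows(motion=[[-0.001, 0.001, -0.03, 0], [-0.001, 0.001, -0.07, 0], [-0.001, 0.001, -0.105, 0], [-0.001, 0.001, -0.13, 0], [-0.001, 0.001, -0.15, 0], [-0.001, 0.001, -0.165, 0], [-0.001, 0.001, -0.175, 0], [-0.001, 0.001, -0.178, 0], [-0.001, 0.001, -0.178, 0], [-0.001, 0.001, -0.178, 0]])

```text
clock: 6.05
position: [0.4675, 0.3212, 0.0231]
tool_rot: [[-0.125, 0.992, 0.001], [0.992, 0.125, 0.001], [0.0, 0.001, -1.0]]
contact_force: [0.4, -0.6, 0.7]
gripper_width: 0.0871
finger_force: 0.0
```

play_rows(motion=[[0, 0, 0, 0], [0, 0, 0, 0], [0, 0, 0, 0], [0, 0, 0, 0], [0, 0, 0, 0], [0, 0, 0, 0], [0, 0, 0, 0], [0, 0, 0, 0]], grip=0.05, grip_force=20)

```text
clock: 7.05
position: [0.4672, 0.3211, 0.0226]
tool_rot: [[-0.125, 0.992, 0.0], [0.992, 0.125, 0.0], [0.0, 0.0, -1.0]]
contact_force: [0.0, 0.6, 1.6]
gripper_width: 0.0596
finger_force: 20.0
```

play_rows(motion=[[0, 0, 0.005, 0], [0, 0, 0.02, 0], [0, 0, 0.04, 0], [0, 0, 0.065, 0], [0, 0, 0.09, 0], [0, 0, 0.11, 0], [0, 0, 0.12, 0], [0, 0, 0.12, 0]])

```text
clock: 8.05
position: [0.4673, 0.3211, 0.1434]
tool_rot: [[-0.125, 0.992, 0.001], [0.992, 0.125, 0.001], [0.0, 0.002, -1.0]]
contact_force: [0.2, -0.2, -2.3]
gripper_width: 0.0599
finger_force: 20.0
```

play_rows(motion=[[0, -0.015, 0, 0], [0, -0.045, 0, 0], [-0.002, -0.085, 0, 0], [-0.004, -0.13, 0, 0], [-0.006, -0.175, 0, 0], [-0.008, -0.22, 0, 0], [-0.008, -0.26, 0, 0], [-0.008, -0.29, 0, 0], [-0.008, -0.303, 0, 0], [-0.008, -0.303, 0, 0]])

```text
clock: 9.3
position: [0.4586, 0.0175, 0.1421]
tool_rot: [[-0.123, 0.992, -0.001], [0.992, 0.123, 0.0], [0.001, -0.001, -1.0]]
contact_force: [-0.1, 0.5, -2.8]
gripper_width: 0.0601
finger_force: 20.0
```

Run:
```python
from h import *
o=r.get_obs(); print(o["clock"],o["position"],o["gripper_width"],o["finger_force"],o["contact_force"])
p=imaging.capture("side"); cv2.imwrite("pics/s2.png",cv2.resize(p["pixels"][120:320,200:420],None,fx=2.5,fy=2.5))
```

```text
9.3 [0.45857511 0.01746004 0.14214795] 0.06009876082731524 19.99977848259732 [-0.13934832  0.49027845 -2.83796837]
```

View pics/s2.png

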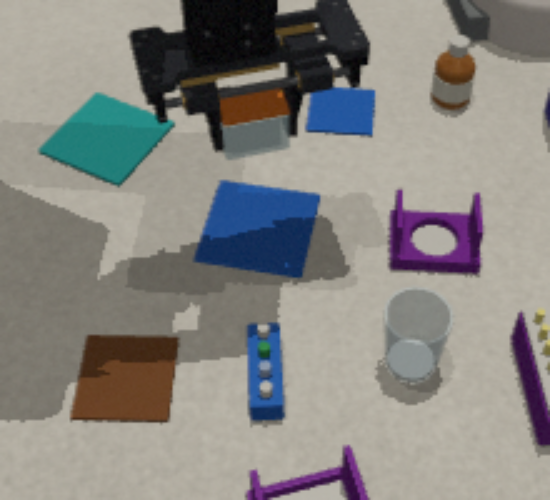

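The crop shows the jar held upright at (255,120), with the pad below it. I'll lower it gently.

play_rows(motion=[[0, 0, -0.02, 0], [0, 0, -0.05, 0], [0, 0, -0.08, 0], [0, 0, -0.1, 0], [0, 0, -0.11, 0], [0, 0, -0.115, 0], [0, 0, -0.118, 0], [0, 0, -0.1195, 0], [0, 0, -0.1195, 0], [0, 0, -0.1195, 0]])

```text
clock: 10.6
position: [0.4593, 0.0179, 0.0234]
tool_rot: [[-0.124, 0.992, 0.001], [0.992, 0.124, -0.0], [-0.0, 0.001, -1.0]]
contact_force: [-0.2, 0.4, -2.1]
gripper_width: 0.0599
finger_force: 20.0
```

play_rows(motion=[[0, 0, -0.0005, 0], [0, 0, -0.0005, 0], [0, 0, -0.0005, 0]])

```text
clock: 10.98
position: [0.4591, 0.018, 0.0226]
tool_rot: [[-0.125, 0.992, 0.0], [0.992, 0.125, -0.0], [-0.0, 0.0, -1.0]]
contact_force: [0.1, 0.2, -1.0]
gripper_width: 0.0599
finger_force: 20.0
```

play_rows(motion=[[0, 0, 0, 0], [0, 0, 0, 0], [0, 0, 0, 0], [0, 0, 0, 0], [0, 0, 0, 0], [0, 0, 0, 0], [0, 0, 0, 0]], grip=0.087)

```text
clock: 11.85
position: [0.459, 0.018, 0.0225]
tool_rot: [[-0.125, 0.992, -0.0], [0.992, 0.125, -0.0], [-0.0, -0.0, -1.0]]
contact_force: [1.1, 0.1, -0.5]
gripper_width: 0.0867
finger_force: 0.0
```

play_rows(motion=[[0, 0, 0.01, 0], [0, 0, 0.04, 0], [0, 0, 0.08, 0], [0, 0, 0.12, 0], [0, 0, 0.16, 0], [0, 0, 0.18, 0], [0, 0, 0.18, 0], [0, 0, 0.18, 0]])

```text
clock: 12.85
position: [0.4582, 0.0182, 0.2021]
tool_rot: [[-0.125, 0.992, -0.001], [0.992, 0.125, 0.0], [0.0, -0.001, -1.0]]
contact_force: [0.1, 0.4, -0.1]
gripper_width: 0.0872
finger_force: 0.0
```

Run:
```python
from h import *
o=r.get_obs(); p=imaging.capture("wrist")
R=o["tool_rot"]; print(o["clock"],o["position"],np.arctan2(R[1,1],R[0,1]),o["contact_force"])
print("lid",fit(LID,"orange",p,o,(.459,.018,.125),.006,70))
p=imaging.capture("side"); print("side lid",fit(LID,"orange",p,o,(.459,.018,.125),.006,30))
```

```text
12.85 [0.45822656 0.01818123 0.2020564 ] 0.1249882266989615 [ 0.10482902  0.3879491  -0.13377443]
lid (array([0.4584, 0.0177, 0.1247]), np.float64(0.075))
side lid (array([0.4576, 0.0147, 0.1282]), np.float64(0.423))
```

The jar is standing on the pad at about (0.459, 0.018, 7.1°). I'll turn a quarter turn to face its long sides.

play_rows(motion=[[0, 0, 0, -0.1], [0, 0, 0, -0.27], [0, 0, 0, -0.44], [0, 0, 0, -0.61], [0, 0, 0, -0.78], [0, 0, 0, -0.95], [0, 0, 0, -1.12], [0, 0, 0, -1.29], [0, 0, 0, -1.46], [0, 0, 0, -1.571]])

```text
clock: 14.2
position: [0.4583, 0.0181, 0.2013]
tool_rot: [[0.993, 0.12, -0.003], [0.12, -0.993, 0.001], [-0.003, -0.001, -1.0]]
contact_force: [0.3, 0.7, -0.1]
gripper_width: 0.0872
finger_force: 0.0
```

play_rows(motion=[[0, 0, -0.01, 0], [0, 0, -0.04, 0], [0, 0, -0.08, 0], [0, 0, -0.11, 0], [0, 0, -0.14, 0], [0, 0, -0.16, 0], [0, 0, -0.17, 0], [0, 0, -0.1745, 0], [0, 0, -0.1745, 0], [0, 0, -0.1745, 0]])

```text
clock: 15.45
position: [0.4595, 0.018, 0.0286]
tool_rot: [[0.992, 0.125, 0.001], [0.125, -0.992, -0.0], [0.001, 0.0, -1.0]]
contact_force: [0.1, 0.2, 0.1]
gripper_width: 0.087
finger_force: 0.0
```

play_rows(motion=[[0, 0, 0, 0], [0, 0, 0, 0], [0, 0, 0, 0], [0, 0, 0, 0], [0, 0, 0, 0], [0, 0, 0, 0], [0, 0, 0, 0], [0, 0, 0, 0], [0, 0, 0, 0], [0, 0, 0, 0]], grip=0.025, grip_force=20)

```text
clock: 16.7
position: [0.459, 0.018, 0.028]
tool_rot: [[0.992, 0.124, -0.0], [0.124, -0.992, -0.0], [-0.0, -0.0, -1.0]]
contact_force: [-0.1, 0.2, -0.4]
gripper_width: 0.0338
finger_force: 20.0
```

play_rows(motion=[[0, 0, 0.005, 0], [0, 0, 0.02, 0], [0, 0, 0.045, 0], [0, 0, 0.075, 0], [0, 0, 0.1, 0], [0, 0, 0.115, 0], [0, 0, 0.12, 0], [0, 0, 0.12, 0]])

```text
clock: 17.7
position: [0.4588, 0.0181, 0.1481]
tool_rot: [[0.992, 0.124, -0.0], [0.124, -0.992, 0.0], [-0.0, -0.0, -1.0]]
contact_force: [0.3, 0.1, -1.2]
gripper_width: 0.0338
finger_force: 20.0
```

play_rows(motion=[[0, -0.015, 0.01, 0], [0, -0.045, 0.02, 0], [0, -0.085, 0.03, 0], [0, -0.13, 0.03, 0], [0, -0.17, 0.03, 0], [0, -0.195, 0.03, 0], [0, -0.205, 0.03, 0], [0, -0.205, 0.03, 0], [0, -0.205, 0.03, 0]])

```text
clock: 18.82
position: [0.4585, -0.1859, 0.1778]
tool_rot: [[0.992, 0.125, -0.001], [0.125, -0.992, 0.001], [-0.001, -0.001, -1.0]]
contact_force: [0.6, 0.4, -2.1]
gripper_width: 0.034
finger_force: 20.0
```

Run:
```python
from h import *
COL["purple"]=((128,60,20),(165,255,255))
C2=[(box(-44,44,-32,32,0,6),1),(box(-35,35,-21,21,6,6),0)]+CRADLE[2:]
out=[]
for n in ("wrist","top","side"):
    o=r.get_obs(); p=imaging.capture(n)
    u,v=project(p,o,[[.462,-.289,.02]])[0].astype(int)
    h=45
    for nm,M in (("base",CRADLE),("nobase",CRADLE[1:])):
        q,e=fit(M,"purple",p,o,(.462,-.289,.12),0,h); print(n,nm,q,e)
    w=(u-h,v-h,u+h,v+h)
    c=p["pixels"][v-h:v+h,u-h:u+h].copy(); m=render(CRADLE,q,p,o,w); k=hsvmask(c,*COL["purple"])
    if c.shape!=(90,90,3): print(n,u,v,c.shape); continue
    t=c.copy(); ed=cv2.morphologyEx(m,cv2.MORPH_GRADIENT,np.ones((2,2)))>100; t[ed]=(0,255,255)
    out.append(np.vstack([cv2.resize(x,(260,260),interpolation=cv2.INTER_NEAREST) for x in (cv2.cvtColor(k,cv2.COLOR_GRAY2BGR) if 0 else c,t)]))
print(o["position"],o["gripper_width"],o["clock"])
cv2.imwrite("pics/fit.png",np.hstack(out))
```

```text
wrist base [ 0.4618 -0.2893  0.1132] 0.107
wrist nobase [ 0.4627 -0.2888  0.116 ] 0.239
top base [ 0.462 -0.289  0.12 ] inf
top nobase [ 0.462 -0.289  0.12 ] inf
side base [ 0.4618 -0.29    0.1174] 0.144
side nobase [ 0.4613 -0.2905  0.1172] 0.259
[ 0.4587789  -0.18580335  0.17799634] 0.03390724703714091 18.925h.py:52: RuntimeWarning: divide by zero encountered in scalar divide
  f=lambda q:np.abs(render(parts,q*k,p,obs,win,z0)-m).sum()/m.sum()
  np.max(np.abs(fsim[0] - fsim[1:])) <= fatol):
```

View pics/fit.png

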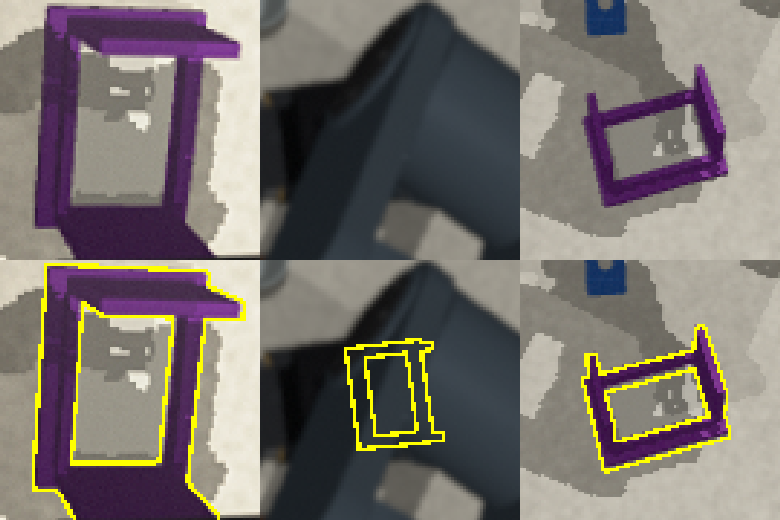

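The overlay matches the cradle outline in both the wrist and side views, giving (0.462, -0.2895, 6.7°). I'll move over it and lower.

play_rows(motion=[[0, -0.015, 0, 0], [0.001, -0.045, 0, 0], [0.002, -0.075, 0, -0.005], [0.003, -0.095, 0, -0.008], [0.003, -0.1025, 0, -0.008], [0.003, -0.1025, -0.02, -0.008], [0.003, -0.1025, -0.04, -0.008], [0.003, -0.1025, -0.06, -0.008], [0.003, -0.1025, -0.065, -0.008], [0.003, -0.1025, -0.065, -0.008]])

```text
clock: 20.23
position: [0.462, -0.2891, 0.113]
tool_rot: [[0.993, 0.117, -0.0], [0.117, -0.993, 0.001], [-0.0, -0.001, -1.0]]
contact_force: [-0.2, -0.1, -1.8]
gripper_width: 0.0338
finger_force: 20.0
```

Run:
```python
from h import *
o=r.get_obs(); R=o["tool_rot"]; print(o["clock"],o["position"],np.arctan2(R[1,0],R[0,0]))
p=imaging.capture("wrist"); cv2.imwrite("pics/w3.png",p["pixels"][80:320,180:460])
z=o["position"][2]-.022
print("lid",fit(LID,"orange",p,o,(*o["position"][:2],.117),z,90))
p=imaging.capture("side"); cv2.imwrite("pics/s3.png",cv2.resize(p["pixels"][250:370,250:400],None,fx=4,fy=4))
```

```text
20.225 [ 0.46199785 -0.28905735  0.11303835] 0.11719281588943004
lid (array([ 0.4637, -0.2893,  0.1171]), np.float64(0.511))
```

View pics/s3.png

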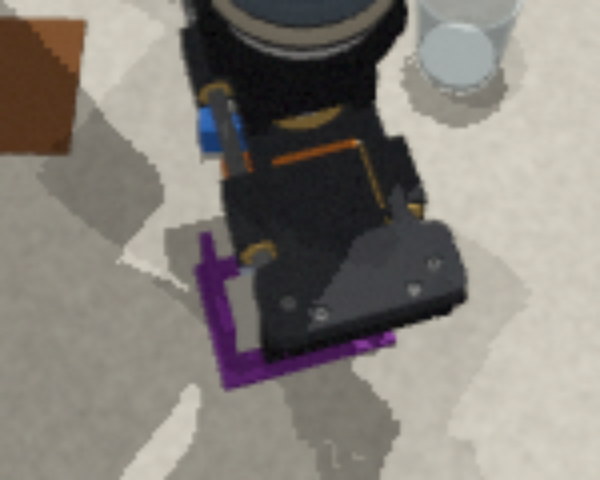

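The side view is blocked by the gripper, but the measured pose matches the target within 0.5 mm. I'll lower slowly and watch the force.

play_rows(motion=[[0, 0, -0.015, 0], [0, 0, -0.03, 0], [0, 0, -0.04, 0], [0, 0, -0.05, 0], [0, 0, -0.058, 0], [0, 0, -0.064, 0], [0, 0, -0.069, 0], [0, 0, -0.073, 0], [0, 0, -0.075, 0], [0, 0, -0.075, 0]])

```text
clock: 21.58
position: [0.462, -0.2895, 0.038]
tool_rot: [[0.993, 0.117, 0.0], [0.117, -0.993, -0.0], [0.0, 0.0, -1.0]]
contact_force: [-0.3, -0.7, -1.7]
gripper_width: 0.034
finger_force: 20.0
```

play_rows(motion=[[0, 0, -0.003, 0], [0, 0, -0.006, 0], [0, 0, -0.008, 0], [0, 0, -0.009, 0], [0, 0, -0.0095, 0], [0, 0, -0.0095, 0], [0, 0, -0.0095, 0]])

```text
clock: 22.45
position: [0.4621, -0.2895, 0.0286]
tool_rot: [[0.993, 0.117, 0.0], [0.117, -0.993, -0.0], [0.0, 0.0, -1.0]]
contact_force: [-0.7, 0.0, -2.5]
gripper_width: 0.0341
finger_force: 20.0
```

No contact with the walls, and the jar is 0.5 mm above the floor. I'll settle it, release and rise.

play_rows(motion=[[0, 0, -0.0005, 0], [0, 0, -0.0005, 0], [0, 0, -0.0005, 0]])

```text
clock: 22.82
position: [0.462, -0.2894, 0.0281]
tool_rot: [[0.993, 0.117, -0.0], [0.117, -0.993, 0.0], [-0.0, -0.0, -1.0]]
contact_force: [-0.2, 0.3, -1.7]
gripper_width: 0.0336
finger_force: 20.0
```

play_rows(motion=[[0, 0, 0, 0], [0, 0, 0, 0], [0, 0, 0, 0], [0, 0, 0, 0], [0, 0, 0, 0], [0, 0, 0, 0], [0, 0, 0, 0]], grip=0.08)

```text
clock: 23.7
position: [0.462, -0.2895, 0.028]
tool_rot: [[0.993, 0.117, -0.0], [0.117, -0.993, 0.0], [-0.0, -0.0, -1.0]]
contact_force: [-0.5, -0.3, -0.2]
gripper_width: 0.0797
finger_force: 0.0
```

play_rows(motion=[[0, 0, 0.01, 0], [0, 0, 0.04, 0], [0, 0, 0.08, 0], [0, 0, 0.12, 0], [0, 0, 0.16, 0], [0, 0, 0.18, 0], [0, 0, 0.18, 0], [0, 0, 0.18, 0]])

```text
clock: 24.7
position: [0.4614, -0.2889, 0.2075]
tool_rot: [[0.993, 0.117, -0.001], [0.117, -0.993, 0.001], [-0.001, -0.001, -1.0]]
contact_force: [-0.2, 0.7, -0.2]
gripper_width: 0.08
finger_force: 0.0
```

Run:
```python
from h import *
COL["purple"]=((128,60,20),(165,255,255))
o=r.get_obs(); p=imaging.capture("wrist"); print(o["clock"],o["position"],o["contact_force"])
print("lid",fit(LID,"orange",p,o,(.462,-.2895,.117),.006,70))
cv2.imwrite("pics/w4.png",cv2.resize(p["pixels"][100:260,220:420],None,fx=3,fy=3))
```

```text
24.7 [ 0.46143352 -0.28891514  0.20746463] [-0.15337438  0.67046418 -0.15532067]
lid (array([ 0.4625, -0.2895,  0.117 ]), np.float64(0.055))
```

View pics/w4.png

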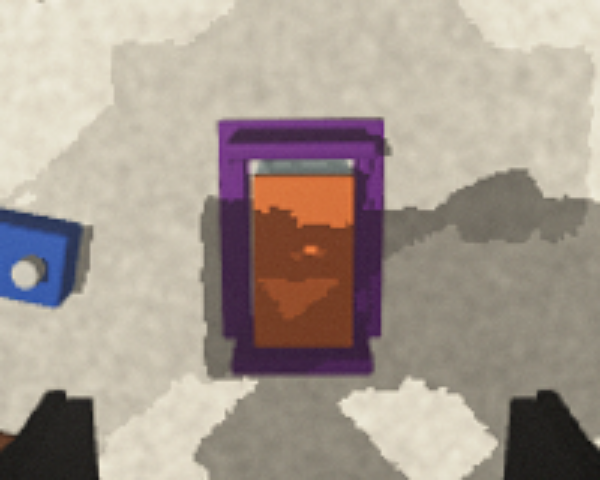

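The picture shows the jar standing in the oblong pocket, with the lid at (303,260) and clear of the cheeks. The lid fit puts it within 1 mm of the cradle's centre, and the gripper is well clear.

```bash
python3 -c "
from bench import r
print(r.hand_in())"
```

```text
the job is handed in; nothing more can be done
None
```

The jar was set down on the blue pad, re-gripped by its long sides and placed in the oblong cradle within about 1 mm of its centre; the job is handed in, but no verdict came back.

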